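Repack the field water-test kit into its fitted case

TASK

Repack the field water-test kit into its open case: lower the white sample bottle, the amber dropper bottle and the small glass vial, upright, into the round cutouts of the insert that fit them, and put the timer, display up, into the square one, each fully down on the floor of its own cutout; do not drop any of the bottles. The square cutout grips the timer with springs, so press it home until it sits flat. The white screw-lid jar and the little weighing cup are not part of the kit: leave them standing where they are.

Things in the scene. Friction and masses are not known exactly. Their poses are not given: they have to be found in the camera images.
- sample_bottle: White plastic screw-cap sample bottle: round body 61 mm in diameter up to 105 mm height, cap 48 mm in diameter, 122 mm high in all, about 0.25 kg. Stands upright; origin: centre of underside, z up. Belongs in block_bottle. Grip the body with the fingertips above 60 mm height, so that they stay above the insert.
- dropper_bottle: Amber dropper bottle with black bulb: glass body 31 mm in diameter up to about 60 mm height, bulb and collar 22 mm in diameter, 100 mm high in all, 0.06 kg. Stands upright; origin: centre of underside, z up. Belongs in block_dropper. Grip the glass just below its shoulder, fingertips at 41 to 50 mm height.
- vial: Small clear glass vial with white screw cap, 25 mm in diameter, 64 mm high, 0.022 kg. Stands upright; origin: centre of underside, z up. Belongs in block_vial. Grip the upper part, fingertips above 39 mm height. (The vials on the white sheet at the far right edge of the worktop are not meant.)
- timer: White square timer with grey display, 66 x 66 mm, 16 mm high at the middle of its top (19 mm over the buttons), upright sides, 0.07 kg. Lies display up; origin: centre of underside, z up, x and y square to its sides. Belongs in block_timer; either pair of sides may face the finger notches.
- block_bottle: Grey insert module fixed in the case (four in a row, order varies, 87 mm apart along y), 136 x 86 x 66 mm (x, y, z). Origin: centre of underside, 5 mm above the worktop, below the cutout's centre; z up, x across the row, away from the robot. Round cutout, diameter 67 mm, floor 11 mm above origin, 55 mm deep; 45 degree lead-in, mouth 77 mm. For the bottle.
- block_dropper: Grey insert module fixed in the case (four in a row, order varies, 87 mm apart along y), 136 x 86 x 66 mm (x, y, z). Origin: centre of underside, 5 mm above the worktop, below the cutout's centre; z up, x across the row, away from the robot. Round cutout, diameter 37 mm, floor 28 mm above origin, 38 mm deep; 45 degree lead-in, mouth 47 mm. For the dropper.
- block_vial: Grey insert module fixed in the case (four in a row, order varies, 87 mm apart along y), 136 x 86 x 66 mm (x, y, z). Origin: centre of underside, 5 mm above the worktop, below the cutout's centre; z up, x across the row, away from the robot. Round cutout, diameter 30 mm, floor 30 mm above origin, 36 mm deep; 45 degree lead-in, mouth 40 mm. For the vial.
- block_timer: Module like the other three (same size, axes, origin). Square 70 mm cutout, floor 53 mm above origin, 13 mm deep; 45 degree lead-in, mouth 80 mm. Finger notches at its +x and -x sides, 34 mm wide, to 62 mm from the centre, 17 mm deep. Leaf springs at +y and -y stand 64 mm apart: a timer let go stops 3 to 7 mm above the floor; pressed near its middle with 5 to 8 N it goes down and stays.
- jar: Bystander: white plastic jar with wide white screw lid, 72 mm in diameter, 95 mm high, standing behind the kit's things. Origin: centre of its underside. Not part of the kit.
- weigh_cup: Bystander: small open white weighing cup, 45 mm in diameter at the rim, 28 mm high, standing in front of the kit's things. Origin: centre of its underside. Not part of the kit.
Not all that is in view belongs to the job. What is shaped like the vial but blue, red or yellow is not meant.

How it is judged:
At the end, for the whole second after the job is handed in: Bottle, dropper and vial upright (0.2 rad) in their own round cutouts, within 6 mm of centre and 4 mm of the floor; timer level (0.06 rad), display up, within 5 mm of its cutout's centre and 2.5 mm of its floor; all at rest; jar and cup upright within 30 mm of their start (horizontal distance between sample_bottle and block_bottle below 0.006 m and z of sample_bottle in the frame of block_bottle below 0.015 m and angle between each of sample_bottle, dropper_bottle, vial, jar, weigh_cup's own z axis and vertical below 0.2 rad and linear speed of each of sample_bottle, dropper_bottle, vial, timer below 0.02 m/s and horizontal distance between dropper_bottle and block_dropper below 0.006 m and z of dropper_bottle in the frame of block_dropper below 0.032 m and horizontal distance between vial and block_vial below 0.006 m and z of vial in the frame of block_vial below 0.034 m and horizontal distance between timer and block_timer below 0.005 m and z of timer in the frame of block_timer below 0.0555 m and angle between timer's own z axis and vertical below 0.06 rad and distance of each of jar, weigh_cup from where it was at the start of the episode below 0.03 m); the robot touches nothing.
It fails at once if the jar is pushed away or knocked over (distance of jar from where it was at the start of the episode above 0.03 m or angle between jar's own z axis and vertical above 0.4 rad).
It fails at once if the weighing cup is pushed away or knocked over (distance of weigh_cup from where it was at the start of the episode above 0.03 m or angle between weigh_cup's own z axis and vertical above 0.4 rad).
It fails at once if the sample bottle is dropped (falls free by more than about 6 cm) (linear speed of sample_bottle above 1.1 m/s and contact force between sample_bottle and the fingers below 0.05 N).
It fails at once if the dropper bottle is dropped (falls free by more than about 6 cm) (linear speed of dropper_bottle above 1.1 m/s and contact force between dropper_bottle and the fingers below 0.05 N).
It fails at once if the vial is dropped (falls free by more than about 6 cm) (linear speed of vial above 1.1 m/s and contact force between vial and the fingers below 0.05 N).
It also fails if it takes over 122 s, if anything falls off the work surface, if the arm or the gripper's body presses on something with over 40 N, if the wrist force passes 120 N, or if a joint passes its speed limit or range.

ROBOT

A 6-joint arm with a two-finger parallel gripper is mounted at the origin on a cart in front of the work surface, level with it; the furniture and walls round the work are solid. World frame = base frame: x ahead of the robot, y to its left, z up, the work surface at z = 0. Lengths are in m, angles in rad, forces in N, time in s.
With the tool pointing down it reaches from about 0.375 to 0.9 m from the base axis. Payload 3.1 kg.
Tool frame: the origin (TCP) lies between the finger pads; the fingertips stand manip.finger_overhang ahead of it and the grasp point (between the pads) lies 5 mm behind it (manip.finger_overhang is the distance from the TCP to the fingertips, in m); z points along the fingers, y is the line along which they close (so a half turn about z gives the same grasp; the last joint's range is limited). The gripper opens to 85 mm and grips with 20 to 120 N. Pads are 22 mm wide; open, the fingers measure 114 mm over their backs; the gripper's body (76 mm by 85 mm) begins 54 mm behind the grasp point. The pads swing forward as they close: fully open they stand 13 mm farther back than shut.
Start: joints at [1.157, 0.527, 1.433, -0, 1.181, -0.178], TCP at [0.146, 0.608, 0.245] pointing down, gripper open.
Joint ranges: [-3.08, 3.08], [-0.75, 2.2], [0.22, 2.44], [-1.43, 4.57], [0, 2.65], [-2.85, 2.85]. Speed limits (rad/s): [2.79, 2.79, 3.14, 3.14, 3.14, 3.14].

INTERFACE

Orientations are given as a unit quaternion [x, y, z, w].
In Python, from station import manip gives the robot as it stands.
- The arm moves only by the tool drive_tool, never from a script. Its argument "plan" is a list of rows, each a list of 7 numbers: the shift along the tool's x, y, z in m, then the turn, a rotation vector about the tool's x, y, z in degrees, then the opening, from -1 (shut) to 1 (fully open). In form: [[x, y, z, wx, wy, wz, gripper], ...]. A call has 1 to 10 rows; each row shifts and turns the commanded pose from where the row before left it, along the tool's axes as they then stand; what a row does not reach is not made up. A row lasts 1/10 s, in which the tool goes at most 50 mm and 8.59 degrees, less where a joint would pass 70% of its speed; a pose out of reach is approached as far as the arm can. A call is refused whole if a number of a shift passes 0.05 or a number of a turn 8.59, either way. A call with a gripper value outside its range is refused whole. The fingers move at their own pace and stop on an object; "newtons" is the grip in N (left out, the last holds). Time passes only in rows, so rows that do not move let the fingers close. It gives the time, the measured TCP pose, the force, the opening and the grip force at its end, in the units of the state.
- manip.sense(): the state, without advancing time (a new reading comes with each control period).
- manip.snapshot(name): name is "scene" or "top" or "wrist"; returns a dict with "image" (420x560x3 uint8, red, green, blue), "z_map" (420x560 float32, m along the optical axis (not along the pixel's ray), 0 where there is no reading), "fov_y" (degrees; the focal length in pixels is half the picture's height over the tangent of half this angle, whatever the lens; pixels are square), "cx", "cy" (the principal point, pixels), "k1" (the pictures are not rectified: a ray, as slopes to the right and down, at radius r is drawn at 1 + k1 r^2 times it, then the intrinsics apply), "extrinsics" (4x4, takes a point from camera to world coordinates); the wrist camera has in their place "mount" (4x4, takes a point from camera to tool coordinates, whose origin is the TCP and whose axes are the flange's). Camera axes: x right, y up, looking along -z (the intrinsics and any distortion apply to the point x, -y, -z); pixel columns grow to the right and rows downward; lengths in m; the calibration is good to about 2 mm. A picture is of the moment at which its call begins: read the wrist's pose just before it.
- manip.sign_off(): hands the job in; it is judged then, once.
The state is a dict: "t": time; "q": joint angles; "qd": joint speeds; "tau": joint torques, N m; "tcp_pos": TCP position; "tool_rot": TCP orientation; "force": force on the tool from outside, world axes, zero at the start; "ft_torque": the same for the moment, N m; "finger_gap": opening from 0.0 (shut) to 1.0 (fully open); "gripper_force": force on a finger pad.
Only numpy, scipy, OpenCV 4.12 (cv2) and the standard library are available. Lean on these libraries where they do the work, as an engineer would, in place of code of your own. Each camera call takes 0.05 s, during which the arm holds its last target. There are 200 camera calls.

## Working session

There is one attempt and no reset: what is moved stays moved. The work goes in short steps, Python scripts to look and compute and a tool call to move; the robot and the scene stay as the last step left them, time stands still between calls to the robot, and variables do not carry over. Pictures are saved under pics/ and viewed, at most 14 in all, crops included, and the job is handed in when it is done.

Besides the shell and the picture viewer there is one more tool, called by a JSON object that holds its "fn" and its "kwargs", one argument or row to a line. drive_tool: Moves the arm, as the interface text tells. Its arguments: {"type":"object","properties":{"plan":{"type":"array"},"newtons":{"type":"number"}},"required":["plan"]}

```bash
ls; mkdir -p pics; cat > h.py <<'E'
import numpy as np, cv2
from station import manip
def snap(n):
    s=manip.sense(); d=manip.snapshot(n)
    if 'extrinsics' in d: d['T']=np.array(d['extrinsics'])
    else:
        from scipy.spatial.transform import Rotation as R
        W=np.eye(4); W[:3,:3]=R.from_quat(s['tool_rot']).as_matrix(); W[:3,3]=s['tcp_pos']; d['T']=W@np.array(d['mount'])
    return d
def K(d):
    f=210/np.tan(np.radians(d['fov_y'])/2); return np.array([[f,0,d['cx']],[0,f,d['cy']],[0,0,1.]])
def rays(d,uv):
    p=cv2.undistortPointsIter(np.array(uv,float).reshape(-1,1,2),K(d),np.array([d['k1'],0,0,0,0.]),None,None,(3,50,1e-10)).reshape(-1,2)
    return np.c_[p[:,0],-p[:,1],-np.ones(len(p))]@d['T'][:3,:3].T, d['T'][:3,3]
def onz(d,uv,z):
    r,o=rays(d,uv); return o+r*((z-o[2])/r[:,2])[:,None]
def cloud(d):
    v,u=np.mgrid[:420,:560]; r,o=rays(d,np.c_[u.ravel(),v.ravel()])
    P=o+r*d['z_map'].ravel()[:,None]; P[d['z_map'].ravel()<=0]=np.nan
    return P.reshape(420,560,3)
E
python3 - <<'E'
from h import *
print(manip.finger_overhang, manip.sense())
for n in('scene','top','wrist'):
    d=snap(n); cv2.imwrite(f'pics/{n}0.png',d['image'][...,::-1]); np.save(f'pics/{n}.npy',d,allow_pickle=True)
    print(n,d['fov_y'],d['cx'],d['cy'],d['k1'],d['T'].round(3).tolist())
E
```

```text
pics
0.014 {'t': 0.0, 'q': array([ 1.15651979e+00,  5.28435515e-01,  1.43389945e+00, -4.06104232e-05,
        1.18142734e+00, -1.78480576e-01]), 'qd': array([-0.00019057, -0.00058295,  0.00210122,  0.00174579,  0.00074856,
       -0.00022871]), 'tau': array([-1.48097779e-04, -4.42362785e+01, -1.78018659e+01, -3.31257997e-04,
        8.45768955e-03, -1.19122905e-05]), 'tcp_pos': array([0.14569709, 0.60706775, 0.24435334]), 'tool_rot': array([ 1.17617298e-01,  9.93058404e-01, -1.04301239e-03, -2.98874549e-04]), 'force': array([ 1.35932279e-01,  8.29175681e-01, -4.42336508e-04]), 'ft_torque': array([-0.00053662,  0.00599569,  0.04334115]), 'gripper_force': 0.0, 'finger_gap': 0.9984975169187464}
scene 44.3006667758078 276.7706613495437 202.21495748183395 0.0593744996985294 [[0.835, 0.409, -0.367, 0.114], [-0.55, 0.598, -0.583, -0.668], [-0.019, 0.689, 0.725, 0.939], [0.0, 0.0, 0.0, 1.0]]
top 48.46026305615806 272.50649437372994 206.26456869129572 -0.11441914468841878 [[-0.024, 0.991, -0.135, 0.444], [-0.999, -0.028, -0.026, 0.029], [-0.029, 0.134, 0.991, 1.085], [0.0, 0.0, 0.0, 1.0]]
wrist 64.40459680580464 279.04058690333477 209.20724299258663 -0.020847886491673507 [[0.233, -0.927, -0.293, 0.071], [0.973, 0.221, 0.073, 0.625], [-0.003, -0.302, 0.953, 0.373], [0.0, 0.0, 0.0, 1.0]]
```

View pics/scene0.png

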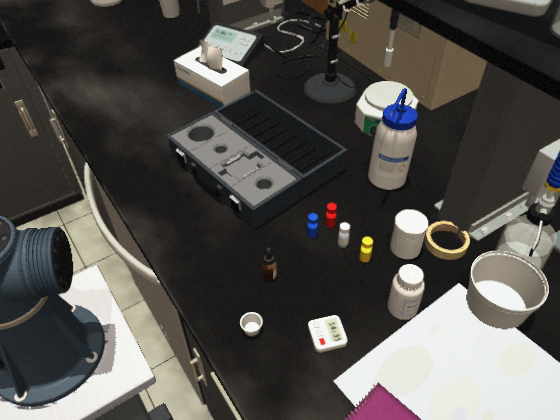

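View pics/top0.png

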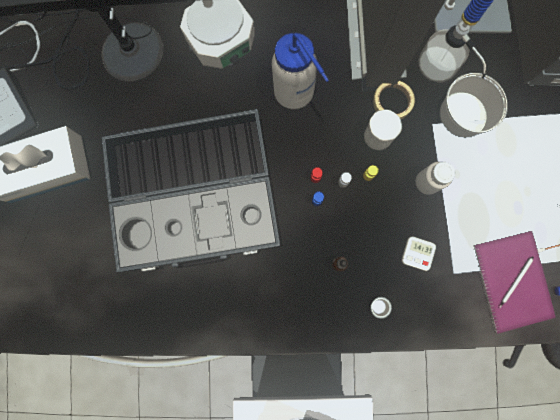

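Top view: the cutouts run left to right: bottle (135,234), a small one (174,228), square (211,222) and a slightly larger one (251,214). Vial-like things are red (317,174), blue (318,198), yellow (371,173) and white/clear (345,180). The white one fits "clear glass, white cap". White bottles are the sample bottle with narrow cap (437,178) and the jar with wide lid (384,130). The dropper is at (341,263), the timer at (419,253) and the cup at (381,308).

```bash
python3 - <<'E'
from h import *
D={n:np.load(f'pics/{n}.npy',allow_pickle=True).item() for n in('scene','top')}
t=D['top']['image'][...,::-1]; s=D['scene']['image'][...,::-1]
a=cv2.resize(t[160:320,290:470],None,fx=3,fy=3,interpolation=cv2.INTER_CUBIC)
b=cv2.resize(s[180:360,225:435],None,fx=2.6,fy=2.6,interpolation=cv2.INTER_CUBIC)[:480]
c=np.zeros((480,800,3),np.uint8); 
c1=cv2.resize(a,(400,355)); c2=cv2.resize(b,(400,343)); c[:355,:400]=c1; c[:343,400:]=c2
cv2.imwrite('pics/crop1.png',c)
C=cloud(D['top'])
S=cloud(D['scene'])
for n,(u,v) in dict(bot=(443,172),jar=(385,125),vial=(345,178),drop=(341,262),cup=(381,307),timer=(419,253),ins=(190,250),insR=(251,235),insL=(120,215),red=(317,174),yel=(371,172),tbl=(300,290)).items(): print(n,C[v,u].round(4))
for n,(u,v) in dict(bot=(409,272),jar=(409,218),vial=(344,227),drop=(268,251),tim=(328,333)).items(): print('s',n,S[v,u].round(4))
# holes in insert: project onto top plane z=.071
g=cv2.cvtColor(D['top']['image'],cv2.COLOR_RGB2GRAY)
print(cv2.minMaxLoc(g))
# rectified ortho view at z=0.071
X=np.arange(.33,.55,.0005)
P=onz(D['top'],[(115,270),(275,245),(110,200),(270,180)],.071).round(3);print(P)
# noise of z
print(np.nanstd(C[285:295,295:305,2]),np.nanmedian(C[240:255,180:200,2]))
E
```

```text
bot [ 0.6383 -0.3092  0.1216]
jar [ 0.7524 -0.1978  0.0948]
vial [ 0.6418 -0.1076  0.0651]
drop [ 0.4564 -0.0876  0.0924]
cup [ 0.3519 -0.1865 -0.0006]
timer [ 0.4722 -0.2755  0.0199]
ins [0.4906 0.2371 0.0731]
insR [0.5201 0.103  0.0732]
insL [0.5721 0.3967 0.0702]
red [ 0.6529 -0.0459  0.0637]
yel [ 0.6543 -0.1668  0.0623]
tbl [ 0.396  -0.0019 -0.0024]
s bot [ 0.6372 -0.3073  0.1209]
s jar [ 0.7547 -0.1894  0.0934]
s vial [ 0.6405 -0.1113  0.063 ]
s drop [ 0.4504 -0.0951  0.0956]
s tim [ 0.47   -0.2804  0.0154]
(2.0, 248.0, (122, 1), (347, 173))
[[0.45  0.406 0.071]
 [0.497 0.051 0.071]
 [0.607 0.42  0.071]
 [0.641 0.059 0.071]]
0.002073834110101089 0.06984043786203509
```

View pics/crop1.png

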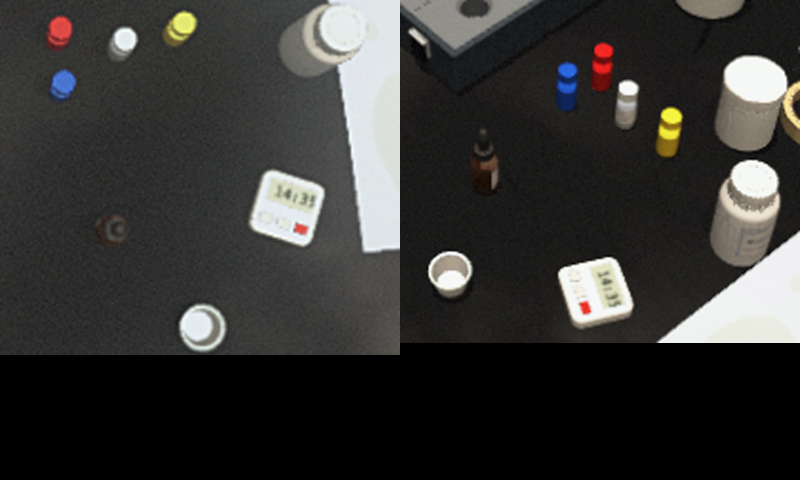

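The crop shows the clear vial with white cap at crop (123,42), i.e. top (345,180). Sample bottle, dropper, timer and cup are confirmed too. Next I measure object centres and an orthographic view of the insert.

```bash
cat >> h.py <<'E'
def ortho(d,x0,x1,y0,y1,z,s=.0005):
    # rows: x decreasing, cols: y decreasing
    X,Y=np.meshgrid(np.arange(x1,x0,-s),np.arange(y1,y0,-s),indexing='ij')
    P=np.c_[X.ravel(),Y.ravel(),np.full(X.size,z)]; q=(P-d['T'][:3,3])@d['T'][:3,:3]; q*=[1,-1,-1]
    uv,_=cv2.projectPoints(q,np.zeros(3),np.zeros(3),K(d),np.array([d['k1'],0,0,0,0.]))
    uv=uv.reshape(X.shape+(2,)).astype(np.float32)
    return cv2.remap(d['image'],uv[...,0],uv[...,1],cv2.INTER_CUBIC)
E
python3 - <<'E'
from h import *
D={n:np.load(f'pics/{n}.npy',allow_pickle=True).item() for n in('scene','top')}
o=ortho(D['top'],.42,.66,.03,.43,.071); cv2.imwrite('pics/ortho.png',o[:,:800,::-1])
for n,d in D.items():
    C=cloud(d); 
    for nm,(x,y,r,z0,z1) in dict(bot=(.638,-.309,.045,.112,.13),botbody=(.638,-.309,.045,.02,.112),jar=(.752,-.195,.05,.085,.105),vial=(.641,-.109,.02,.054,.075),drop=(.454,-.091,.03,.07,.11),tim=(.471,-.278,.06,.009,.03),cup=(.36,-.186,.04,.018,.035)).items():
        m=(np.hypot(C[...,0]-x,C[...,1]-y)<r)&(C[...,2]>z0)&(C[...,2]<z1)
        p=C[m]; 
        if len(p)<6: continue
        (cx,cy),rad=cv2.minEnclosingCircle(p[:,:2].astype(np.float32))
        print(n,nm,len(p),'circ',round(cx,4),round(cy,4),round(rad,4),'mean',p.mean(0).round(4), 'rect',cv2.minAreaRect(p[:,:2].astype(np.float32)) if nm=='tim' else '')
    # colour refine (white) on plane
    hsv=cv2.cvtColor(d['image'],cv2.COLOR_RGB2HSV)
d=D['top']; g=cv2.cvtColor(d['image'],cv2.COLOR_RGB2GRAY)
for n in D:
  d=D[n]
  for nm,x,y,r,z in(('vial',.641,-.109,.03,.064),('tim',.471,-.278,.06,.014),('cup',.36,-.186,.04,.028),('jar',.753,-.193,.055,.095)):
    o=ortho(d,x-r,x+r,y-r,y+r,z); gg=cv2.cvtColor(o,cv2.COLOR_RGB2GRAY)
    t,b=cv2.threshold(gg,0,255,cv2.THRESH_OTSU)
    cs,_=cv2.findContours(b,cv2.RETR_EXTERNAL,cv2.CHAIN_APPROX_NONE); c=max(cs,key=cv2.contourArea)
    R=cv2.minAreaRect(c); print(n,nm,t,'ctr',round(x+r-R[0][1]*.0005,4),round(y+r-R[0][0]*.0005,4),'size mm',np.array(R[1])*.5,'ang',R[2])
E
```

```text
scene bot 446 circ 0.6366 -0.3114 0.0244 mean [ 0.6352 -0.3136  0.1206] rect 
scene botbody 933 circ 0.6361 -0.3133 0.0304 mean [ 0.6211 -0.3239  0.0704] rect 
scene jar 693 circ 0.7517 -0.1971 0.0393 mean [ 0.7499 -0.2016  0.0931] rect 
scene vial 88 circ 0.6408 -0.1096 0.0127 mean [ 0.6403 -0.1113  0.0621] rect 
scene drop 78 circ 0.4507 -0.0927 0.0095 mean [ 0.45   -0.0949  0.0853] rect 
scene tim 1049 circ 0.4708 -0.2765 0.0426 mean [ 0.4692 -0.2784  0.0166] rect ((0.4704306423664093, -0.27654123306274414), (0.06927914917469025, 0.06771489977836609), 70.4844741821289)
scene cup 170 circ 0.3526 -0.1793 0.0229 mean [ 0.3545 -0.1755  0.0252] rect 
top bot 384 circ 0.639 -0.312 0.0242 mean [ 0.6379 -0.3108  0.1203] rect 
top botbody 502 circ 0.639 -0.3111 0.031 mean [ 0.6301 -0.2943  0.0741] rect 
top jar 779 circ 0.7539 -0.1988 0.0362 mean [ 0.7529 -0.1977  0.0928] rect 
top vial 85 circ 0.6431 -0.1102 0.0115 mean [ 0.6432 -0.11    0.0628] rect 
top drop 41 circ 0.4533 -0.0932 0.0083 mean [ 0.4536 -0.0916  0.0899] rect 
top tim 821 circ 0.4725 -0.2771 0.0429 mean [ 0.4719 -0.2762  0
[... 177 characters left out ...]
1819  0.0252] rect 
scene vial 109.0 ctr 0.6321 -0.1206 size mm [55.86143494 22.98096848] ang 45.0
scene tim 130.0 ctr 0.4706 -0.2774 size mm [70.34074402 67.40517426] ang 19.79887580871582
scene cup 111.0 ctr 0.353 -0.18 size mm [46.08729172 46.77370071] ang 78.69007110595703
scene jar 144.0 ctr 0.7575 -0.214 size mm [ 73.04605865 102.05120087] ang 65.3948745727539
top vial 135.0 ctr 0.6439 -0.1096 size mm [23.5483036  24.68738365] ang 28.810794830322266
top tim 143.0 ctr 0.4721 -0.2768 size mm [67.58746338 67.06270599] ang 19.397811889648438
top cup 132.0 ctr 0.3537 -0.1802 size mm [45.5 45.5] ang 90.0
top jar 149.0 ctr 0.7583 -0.2012 size mm [74.90949249 83.88472748] ang 19.41546630859375
```

View pics/ortho.png

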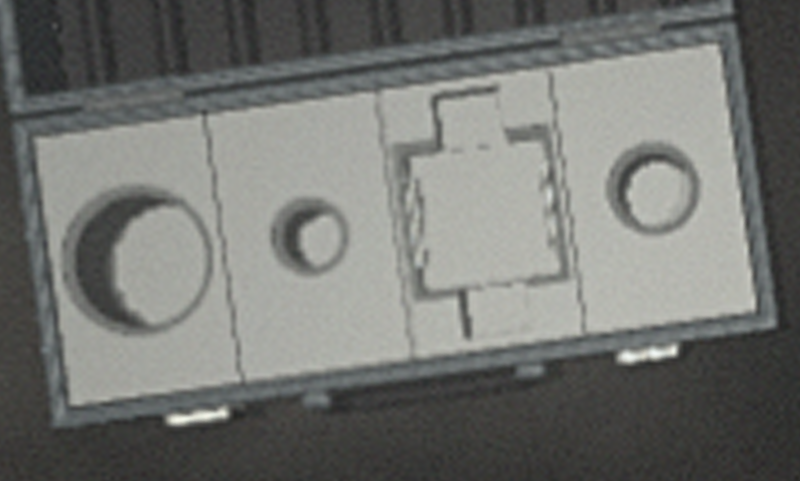

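Ortho view: bottle hole about (137,260) with mouth radius about 75 px. Small hole (310,236), r about 39 px, is the vial's 40 mm mouth. (653,188), r about 46 px, is the dropper's 47 mm mouth. The timer square is at about (483,212), and the spacing is 87 mm as stated. I'll refine this with both cameras and then move.

```bash
python3 - <<'E'
from h import *
for n in('top','scene'):
    d=np.load(f'pics/{n}.npy',allow_pickle=True).item()
    o=ortho(d,.42,.66,.03,.43,.071); g=cv2.GaussianBlur(cv2.cvtColor(o,cv2.COLOR_RGB2GRAY),(5,5),0)
    t,b=cv2.threshold(g,0,255,cv2.THRESH_OTSU); b=cv2.morphologyEx(b,cv2.MORPH_OPEN,np.ones((15,15)))
    b=cv2.morphologyEx(b,cv2.MORPH_CLOSE,np.ones((15,15)))
    c=max(cv2.findContours(b,cv2.RETR_EXTERNAL,cv2.CHAIN_APPROX_NONE)[0],key=cv2.contourArea)
    R=cv2.minAreaRect(c); print(n,t,'rect ctr',.66-R[0][1]*.0005,.43-R[0][0]*.0005,np.array(R[1])*.5,R[2])
    for nm,(u,v),r0,r1 in(('bot',(137,260),68,80),('vial',(310,236),34,44),('drop',(653,188),41,52)):
        m=90; pad=cv2.copyMakeBorder(g,m,m,m,m,cv2.BORDER_REPLICATE)[v:v+2*m,u:u+2*m]
        h=cv2.HoughCircles(pad,cv2.HOUGH_GRADIENT,1,200,param1=60,param2=8,minRadius=r0,maxRadius=r1)
        if h is not None: a=h[0,0]; print(nm,'xy',.66-(a[1]+v-m)*.0005,.43-(a[0]+u-m)*.0005,'r mm',a[2]/2)
E
```

```text
top 119.0 rect ctr 0.5477782592773438 0.2325415344238281 [137.23564148 347.42749023] 82.01261901855469
bot xy 0.53075004 0.35825002 r mm 34.75
vial xy 0.54225004 0.27475 r mm 19.95
drop xy 0.56625 0.10374999 r mm 23.55
scene 90.0 rect ctr 0.5463063049316407 0.23329034423828124 [137.81138611 349.87161255] 82.06866455078125
bot xy 0.52775 0.36325002 r mm 37.45
vial xy 0.53975004 0.27675 r mm 20.05
drop xy 0.56275004 0.09674999 r mm 20.8
```

{"fn": "drive_tool", "kwargs": {
  "plan": [
    [0,-0.04,0,0,0,7,1],
    [0,-0.04,0,0,0,7,1],
    [0,-0.04,0,0,0,7,1],
    [0,-0.04,0,0,0,7,1],
    [0,-0.04,0,0,0,7,1],
    [-0.01,-0.04,0,0,0,7,1],
    [-0.02,-0.04,0,0,0,7,1],
    [-0.03,-0.03,0,0,0,7,1],
    [-0.04,-0.01,0,0,0,7,1],
    [-0.04,0,0,0,0,5.5,1]
  ]
}}

```text
t: 1.15
tcp_pos: [0.0101, 0.2374, 0.245]
tool_rot: [0.656, 0.755, -0.0, 0.0]
force: [2.2, -0.3, 0.7]
finger_gap: 0.999
gripper_force: 0.0
```

{"fn": "drive_tool", "kwargs": {
  "plan": [
    [0,0.04,0,0,0,0,1],
    [0,0.04,0,0,0,0,1],
    [0,0.04,0,0,0,0,1],
    [0,0.04,0,0,0,0,1],
    [0,0.04,0,0,0,0,1],
    [0,0.04,0,0,0,0,1],
    [0,0.04,0,0,0,0,1],
    [-0.01,0.04,0,0,0,0,1],
    [-0.02,0.04,0,0,0,0,1],
    [-0.04,0.03,0,0,0,0,1]
  ]
}}

```text
t: 2.15
tcp_pos: [0.4102, 0.225, 0.2454]
tool_rot: [0.655, 0.755, 0.001, 0.0]
force: [0.1, 0.2, 0.6]
finger_gap: 1.001
gripper_force: 0.0
```

```bash
cat >> h.py <<'E'
def go(x,y,z,ang=None):
    "shift in current tool axes to world x,y,z (cmd assumed = measured), and wz deg to bring tool y to ang deg"
    from scipy.spatial.transform import Rotation as R
    s=manip.sense(); M=R.from_quat(s['tool_rot']).as_matrix(); p=s['tcp_pos']
    a=np.degrees(np.arctan2(M[1,1],M[0,1]))
    print('t',s['t'],'p',p.round(4),'yang',round(a,2),'tilt',np.degrees(M[:2,2]).round(2),'gap',round(s['finger_gap'],3),'F',s['force'].round(1),'shift',(M.T@(np.array([x,y,z])-p)).round(4),'wz',None if ang is None else round(a-ang,2))
E
python3 -c "
from h import *
go(.452,-.093,.245,8)"
```

```text
t 2.15 p [0.4102 0.225  0.2454] yang 8.12 tilt [0.14 0.08] gap 1.001 F [0.1 0.2 0.6] shift [-0.3207 -0.0035  0.    ] wz 0.12
```

{"fn": "drive_tool", "kwargs": {
  "plan": [
    [-0.04,0,0,0,0,0,1],
    [-0.04,0,0,0,0,0,1],
    [-0.04,0,0,0,0,0,1],
    [-0.04,0,0,0,0,0,1],
    [-0.04,0,0.01,0,0,0,1],
    [-0.04,0,0.02,0,0,0,1],
    [-0.04,0,0.02,0,0,0,1],
    [-0.025,0,0.02,0,0,0,1],
    [0,0,0.01,0,0,0,1],
    [0,0,0,0,0,0,1]
  ]
}}

```text
t: 3.15
tcp_pos: [0.4482, -0.0773, 0.1639]
tool_rot: [0.657, 0.754, -0.001, -0.002]
force: [-0.5, 0.3, -0.6]
finger_gap: 1.001
gripper_force: 0.0
```

```bash
python3 -c "
from h import *
go(.452,-.093,.06,8)
d=snap('wrist'); np.save('pics/w1.npy',d,allow_pickle=True); cv2.imwrite('pics/w1.png',d['image'][...,::-1])
C=cloud(d); m=(np.hypot(C[...,0]-.452,C[...,1]+.093)<.03)
for a,b in((.02,.06),(.065,.11)):
  p=C[m&(C[...,2]>a)&(C[...,2]<b)]; print(len(p),p.mean(0).round(4) if len(p) else 0, cv2.minEnclosingCircle(p[:,:2].astype(np.float32)) if len(p) else 0)
"
```

```text
t 3.15 p [ 0.4482 -0.0773  0.1639] yang 7.89 tilt [-0.23  0.12] gap 1.001 F [-0.5  0.3 -0.6] shift [-0.0163  0.002   0.1039] wz -0.11
852 [ 0.4524 -0.0823  0.0436] ((0.45401400327682495, -0.09063450247049332), 0.015785979107022285)
904 [ 0.4539 -0.0885  0.082 ] ((0.454363614320755, -0.09165001660585403), 0.010948454961180687)
```

View pics/w1.png

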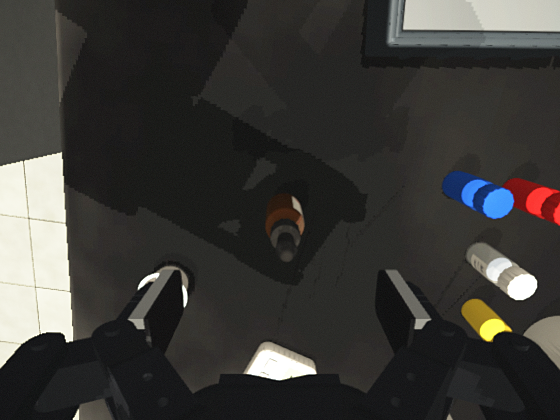

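Wrist view: the dropper at (287,230) sits between the fingers, with the cup at (165,285) clear of them. Centre is about (0.4532, -0.0922).

{"fn": "drive_tool", "kwargs": {
  "plan": [
    [-0.0157,0.003,0,0,0,0,1],
    [0,0,0.01,0,0,0,1],
    [0,0,0.02,0,0,0,1],
    [0,0,0.025,0,0,0,1],
    [0,0,0.025,0,0,0,1],
    [0,0,0.015,0,0,0,1],
    [0,0,0.008,0,0,0,1],
    [0,0,0,0,0,0,1],
    [0,0,0,0,0,0,1]
  ],
  "newtons": 30
}}

```text
t: 4.1
tcp_pos: [0.4551, -0.0928, 0.0627]
tool_rot: [0.656, 0.755, 0.0, 0.0]
force: [0.4, -0.0, -0.4]
finger_gap: 1.001
gripper_force: 0.0
```

```bash
python3 -c "
from h import *
go(.4532,-.0925,.06,8)"
```

```text
t 4.1 p [ 0.4551 -0.0928  0.0627] yang 8.01 tilt [ 0.05 -0.02] gap 1.001 F [ 0.4 -0.  -0.4] shift [ 0.0005 -0.0018  0.0027] wz 0.01
```

{"fn": "drive_tool", "kwargs": {
  "plan": [
    [0,-0.0015,0.004,0,0,0,1],
    [0,0,0,0,0,0,0],
    [0,0,0,0,0,0,-0.3],
    [0,0,0,0,0,0,-1],
    [0,0,0,0,0,0,-1],
    [0,0,0,0,0,0,-1],
    [0,0,0,0,0,0,-1],
    [0,0,0,0,0,0,-1],
    [0,0,0,0,0,0,-1]
  ],
  "newtons": 30
}}

```text
t: 5.0
tcp_pos: [0.4536, -0.0932, 0.0587]
tool_rot: [0.656, 0.755, 0.0, 0.001]
force: [-0.3, 0.1, 5.7]
finger_gap: 0.313
gripper_force: 29.0
```

{"fn": "drive_tool", "kwargs": {
  "plan": [
    [0,0,-0.005,0,0,0,-1],
    [0,0,-0.01,0,0,0,-1],
    [0,0,-0.02,0,0,0,-1],
    [0,0,-0.03,0,0,0,-1],
    [0,0,-0.03,0,0,0,-1],
    [0,0,-0.02,0,0,0,-1],
    [0,0,0,0,0,0,-1],
    [0,0,0,0,0,0,-1]
  ]
}}

```text
t: 5.8
tcp_pos: [0.4529, -0.0929, 0.1736]
tool_rot: [0.656, 0.755, 0.0, 0.0]
force: [-0.3, 0.3, -1.2]
finger_gap: 0.313
gripper_force: 28.6
```

```bash
cat > look.py <<'E'
import sys
from h import *
n=sys.argv[1]; d=snap('wrist'); cv2.imwrite(f'pics/{n}.png',d['image'][...,::-1])
go(*map(float,sys.argv[2:6]))
# held object: points in tool frame in front of palm between the fingers
C=cloud(d); T=d['T']@np.linalg.inv(np.array(d['mount'])); P=(C-T[:3,3])@T[:3,:3]
hh=float(sys.argv[6])
m=(np.abs(P[...,1])<hh)&(np.abs(P[...,0])<.045)&(P[...,2]>-.06)&(P[...,2]<.12)
np.save('pics/held.npy',P[m])
p=P[m]
for z in np.arange(-.06,.12,.01):
    q=p[(p[:,2]>z)&(p[:,2]<z+.01)]
    if len(q)>15: print('z_t %.3f n %d  y %.4f..%.4f  xmax %.4f xmean %.4f'%(z,len(q),*np.percentile(q[:,1],[2,98]),np.percentile(q[:,0],98),q[:,0].mean()))
E
python3 look.py w2 .5651 .1036 .25 8 .02
```

```text
t 5.85 p [ 0.4525 -0.0927  0.1729] yang 7.99 tilt [-0.07  0.03] gap 0.311 F [ 0.2 -0.1 -1. ] shift [ 0.1788  0.1387 -0.0771] wz -0.01
z_t -0.060 n 1668  y -0.0196..0.0196  xmax 0.0175 xmean 0.0158
z_t -0.050 n 731  y -0.0196..0.0196  xmax 0.0127 xmean 0.0079
z_t -0.040 n 1996  y -0.0195..0.0194  xmax 0.0131 xmean 0.0064
z_t -0.030 n 1641  y -0.0187..0.0187  xmax 0.0116 xmean 0.0044
z_t -0.020 n 2053  y -0.0186..0.0186  xmax 0.0112 xmean 0.0057
z_t -0.010 n 1221  y -0.0189..0.0189  xmax 0.0122 xmean 0.0081
z_t 0.000 n 1424  y -0.0184..0.0185  xmax 0.0144 xmean 0.0082
z_t 0.010 n 765  y -0.0130..0.0135  xmax 0.0168 xmean 0.0130
z_t 0.020 n 427  y -0.0137..0.0145  xmax 0.0171 xmean 0.0142
z_t 0.030 n 353  y -0.0136..0.0146  xmax 0.0171 xmean 0.0144
z_t 0.040 n 302  y -0.0138..0.0144  xmax 0.0172 xmean 0.0145
z_t 0.050 n 144  y -0.0137..0.0129  xmax 0.0173 xmean 0.0148
```

View pics/w2.png

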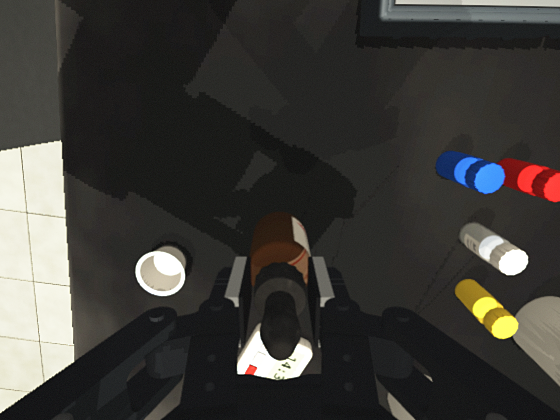

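The dropper is held upright; in this view the bottle is at (280,290) between the pads, about 1.5 mm off along tool x. Carrying it over its hole.

{"fn": "drive_tool", "kwargs": {
  "plan": [
    [0.015,0.01,-0.02,0,0,0,-1],
    [0.028,0.022,-0.01,0,0,0,-1],
    [0.035,0.027,0,0,0,0,-1],
    [0.035,0.027,0,0,0,0,-1],
    [0.03,0.025,0,0,0,0,-1],
    [0.02,0.016,0,0,0,0,-1],
    [0.01,0.008,0,0,0,0,-1],
    [0.005,0.0037,0,0,0,0,-1],
    [0,0,0,0,0,0,-1],
    [0,0,0,0,0,0,-1]
  ]
}}

```text
t: 6.85
tcp_pos: [0.5649, 0.1015, 0.2028]
tool_rot: [0.656, 0.754, -0.001, -0.001]
force: [0.0, -0.3, -1.0]
finger_gap: 0.313
gripper_force: 28.7
```

```bash
cat > holes.py <<'E'
# hole positions from wrist depth: points near insert top; hole = region below
import sys
from h import *
d=snap('wrist'); np.save('pics/wh.npy',d,allow_pickle=True); cv2.imwrite('pics/wh.png',d['image'][...,::-1])
C=cloud(d)
for nm,x,y in(('bot',.5289,.3621),('vial',.541,.276),('tim',.553,.1898),('drop',.5651,.1036)):
    r=np.hypot(C[...,0]-x,C[...,1]-y); ring=(r<.046)&(C[...,2]<.08)&(C[...,2]>0)
    if ring.sum()<500: continue
    zt=np.percentile(C[...,2][ring],85)
    print(nm,'n',ring.sum(),'top z',round(zt,4))
E
python3 holes.py; python3 -c "
from h import *
go(.5651,.1036,.092,8)"
```

```text
vial n 1733 top z 0.0719
tim n 12442 top z 0.0688
drop n 7907 top z 0.0718
t 6.9 p [0.565  0.1014 0.203 ] yang 7.91 tilt [-0.08 -0.02] gap 0.309 F [-0.6  0.1 -0.4] shift [0.0022 0.0005 0.111 ] wz -0.09
```

View pics/wh.png

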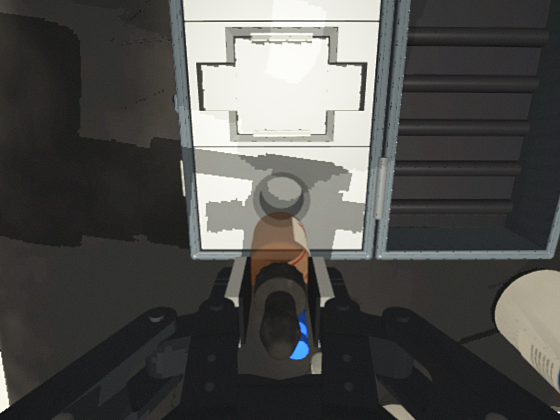

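Wrist view: dropper hole centred near (281,199), timer square about (282,85). I'll cross-check their positions through this camera.

```bash
python3 -c "
from h import *
d=np.load('pics/wh.npy',allow_pickle=True).item()
print(onz(d,[(253,199),(309,199),(281,172),(226,85),(338,84),(282,27),(282,141)],.071).round(4))
o=ortho(d,.5,.63,.06,.25,.071); g=cv2.GaussianBlur(cv2.cvtColor(o,cv2.COLOR_RGB2GRAY),(5,5),0)
cv2.imwrite('pics/ortho2.png',cv2.resize(o[...,::-1],None,fx=2,fy=2))
"
```

```text
[[0.5432 0.1015 0.071 ]
 [0.5883 0.1079 0.071 ]
 [0.5626 0.1267 0.071 ]
 [0.5134 0.1853 0.071 ]
 [0.5948 0.1975 0.071 ]
 [0.5488 0.2291 0.071 ]
 [0.56   0.1508 0.071 ]]
```

View pics/ortho2.png

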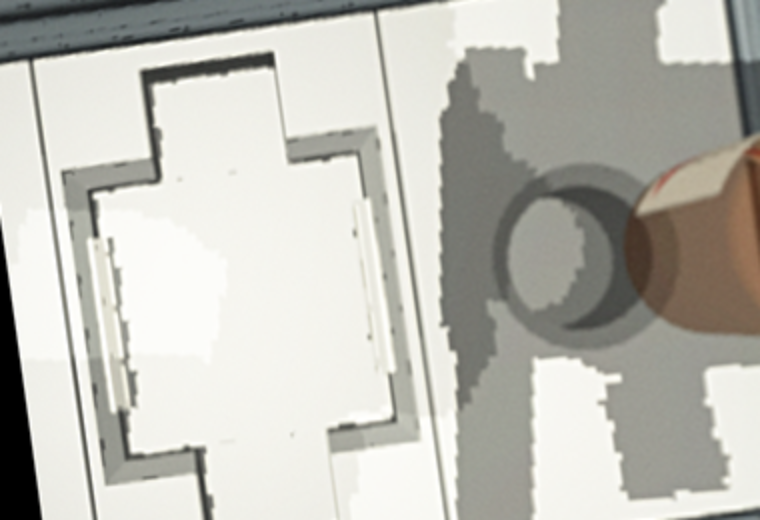

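Wrist ortho puts the dropper hole at (0.566,0.103) and the timer square at (0.5537,0.1897), agreeing within 1 mm of the earlier values. Lowering.

{"fn": "drive_tool", "kwargs": {
  "plan": [
    [0.0005,0.0006,0.01,0,0,0,-1],
    [0,0,0.02,0,0,0,-1],
    [0,0,0.025,0,0,0,-1],
    [0,0,0.02,0,0,0,-1],
    [0,0,0.012,0,0,0,-1],
    [0,0,0.008,0,0,0,-1],
    [0,0,0.006,0,0,0,-1],
    [0,0,0.004,0,0,0,-1],
    [0,0,0.003,0,0,0,-1],
    [0,0,0,0,0,0,-1]
  ]
}}

```text
t: 7.9
tcp_pos: [0.5664, 0.1031, 0.0954]
tool_rot: [0.656, 0.755, 0.0, 0.0]
force: [-0.0, 0.6, -0.7]
finger_gap: 0.311
gripper_force: 28.7
```

{"fn": "drive_tool", "kwargs": {
  "plan": [
    [-0.001,0,0.0015,0,0,0,-1],
    [0,0,0.001,0,0,0,-1],
    [0,0,0.001,0,0,0,-1],
    [0,0,0,0,0,0,-1],
    [0,0,0,0,0,0,-1]
  ]
}}

```text
t: 8.4
tcp_pos: [0.5665, 0.1022, 0.0919]
tool_rot: [0.656, 0.755, 0.0, 0.0]
force: [0.4, 0.3, 0.6]
finger_gap: 0.314
gripper_force: 28.7
```

{"fn": "drive_tool", "kwargs": {
  "plan": [
    [0,0,0.001,0,0,0,-1],
    [0,0,0,0,0,0,-0.3],
    [0,0,0,0,0,0,0.1],
    [0,0,0,0,0,0,0.1],
    [0,0,0,0,0,0,0.1],
    [0,0,-0.015,0,0,0,0.1],
    [0,0,-0.03,0,0,0,0.1],
    [0,0,-0.04,0,0,0,0.1],
    [0,0,-0.03,0,0,0,0.1],
    [0,0,0,0,0,0,0.1]
  ]
}}

```text
t: 9.4
tcp_pos: [0.5694, 0.1022, 0.2103]
tool_rot: [0.656, 0.755, 0.003, 0.004]
force: [1.0, 0.3, 0.2]
finger_gap: 0.548
gripper_force: 0.0
```

```bash
python3 -c "
from h import *
go(.642,-.11,.17,8)
d=snap('top'); C=cloud(d); m=(np.hypot(C[...,0]-.5655,C[...,1]-.1034)<.03)&(C[...,2]>.09)&(C[...,2]<.15); p=C[m]; print(len(p),p.mean(0) if len(p) else 0, p[:,2].max())
d=snap('wrist'); C=cloud(d); m=(np.hypot(C[...,0]-.5655,C[...,1]-.1034)<.03)&(C[...,2]>.1)&(C[...,2]<.15); p=C[m]; print(len(p),p.mean(0),cv2.minEnclosingCircle(p[:,:2].astype(np.float32)), np.percentile(p[:,2],99))
"
```

```text
t 9.4 p [0.5694 0.1022 0.2103] yang 8.0 tilt [ 0.57 -0.01] gap 0.548 F [1.  0.3 0.2] shift [-0.2202  0.0419  0.041 ] wz -0.0Traceback (most recent call last):
  File "<string>", line 4, in <module>
    d=snap('top'); C=cloud(d); m=(np.hypot(C[...,0]-.5655,C[...,1]-.1034)<.03)&(C[...,2]>.09)&(C[...,2]<.15); p=C[m]; print(len(p),p.mean(0) if len(p) else 0, p[:,2].max())
                                                                                                                                                               ~~~~~~~~~~^^
    return umr_maximum(a, axis, None, out, keepdims, initial, where)
ValueError: zero-size array to reduction operation maximum which has no identity
```

{"fn": "drive_tool", "kwargs": {
  "plan": [
    [-0.015,0.003,0,0,0,0,0.1],
    [-0.03,0.006,0,0,0,0,0.1],
    [-0.04,0.008,0.005,0,0,0,0.1],
    [-0.04,0.008,0.01,0,0,0,0.1],
    [-0.04,0.007,0.01,0,0,0,0.1],
    [-0.03,0.005,0.01,0,0,0,0.1],
    [-0.015,0.003,0.005,0,0,0,0.1],
    [-0.01,0.002,0,0,0,0,0.1],
    [0,0,0,0,0,0,0.1],
    [0,0,0,0,0,0,0.1]
  ]
}}

```text
t: 10.45
tcp_pos: [0.6383, -0.1088, 0.1658]
tool_rot: [0.656, 0.755, 0.0, -0.0]
force: [-0.4, -0.3, 0.6]
finger_gap: 0.549
gripper_force: 0.0
```

```bash
cat > near.py <<'E'
import sys
from h import *
# args: cam x y r zlo zhi
c=sys.argv[1]; x,y,r,a,b=map(float,sys.argv[2:7]); d=snap(c); C=cloud(d)
p=C[(np.hypot(C[...,0]-x,C[...,1]-y)<r)&(C[...,2]>a)&(C[...,2]<b)]
print(c,len(p))
if len(p)>5: print(p.mean(0).round(4),'circ',cv2.minEnclosingCircle(p[:,:2].astype(np.float32)),'z99',np.percentile(p[:,2],99).round(4))
if len(sys.argv)>7: cv2.imwrite(f'pics/{sys.argv[7]}.png',d['image'][...,::-1])
E
python3 near.py wrist .642 -.11 .022 .054 .075 w3; python3 near.py top .5655 .1034 .03 .09 .15;python3 -c "
from h import *
go(.642,-.11,.058,8)"
```

```text
wrist 804
[ 0.6447 -0.1083  0.0636] circ ((0.6448616981506348, -0.10937435179948807), 0.011637115851044655) z99 0.0655
top 89
[0.5645 0.1015 0.113 ] circ ((0.5662517547607422, 0.10245386511087418), 0.011171456426382065) z99 0.1331
t 10.55 p [ 0.6384 -0.1083  0.1663] yang 8.09 tilt [-0.    0.02] gap 0.549 F [-0.6  0.1  0.6] shift [-0.0022  0.0034  0.1083] wz 0.09
```

The dropper sits at floor height (top 133 mm, centred). Now the vial, at about (0.6438,-0.1095).

{"fn": "drive_tool", "kwargs": {
  "plan": [
    [-0.002,0.005,0.005,0,0,0,0.1],
    [0,0,0.02,0,0,0,0.1],
    [0,0,0.03,0,0,0,0.1],
    [0,0,0.03,0,0,0,0.1],
    [0,0,0.015,0,0,0,0.1],
    [0,0,0.008,0,0,0,0.1],
    [0,0,0,0,0,0,0.1],
    [0,0,0,0,0,0,0.1]
  ],
  "newtons": 25
}}

```text
t: 11.35
tcp_pos: [0.6448, -0.1113, 0.0589]
tool_rot: [0.656, 0.755, 0.0, 0.001]
force: [1.0, 0.1, -0.1]
finger_gap: 0.552
gripper_force: 0.0
```

```bash
python3 near.py wrist .644 -.11 .022 .054 .075 w4;python3 -c "
from h import *
go(.6438,-.1095,.058,8)"
```

```text
wrist 2481
[ 0.6445 -0.1073  0.0632] circ ((0.6446372270584106, -0.10933937132358551), 0.0120087293908) z99 0.0655
t 11.4 p [ 0.645  -0.1114  0.0592] yang 8.0 tilt [ 0.15 -0.05] gap 0.552 F [0.4 0.4 0.1] shift [ 0.0021 -0.0009  0.0012] wz -0.0
```

View pics/w4.png

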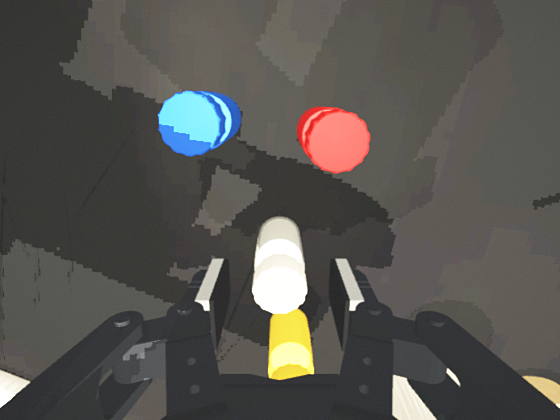

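The white-capped vial (280,280) is centred between the pads; yellow (292,350) is clear. Grip and lift.

{"fn": "drive_tool", "kwargs": {
  "plan": [
    [0.0018,-0.0005,0.001,0,0,0,0.1],
    [0,0,0,0,0,0,-0.2],
    [0,0,0,0,0,0,-0.5],
    [0,0,0,0,0,0,-1],
    [0,0,0,0,0,0,-1],
    [0,0,0,0,0,0,-1],
    [0,0,0,0,0,0,-1]
  ],
  "newtons": 25
}}

```text
t: 12.1
tcp_pos: [0.6435, -0.1096, 0.0575]
tool_rot: [0.656, 0.755, 0.0, 0.0]
force: [-1.5, 0.8, 6.1]
finger_gap: 0.268
gripper_force: 24.6
```

{"fn": "drive_tool", "kwargs": {
  "plan": [
    [0,0,-0.005,0,0,0,-1],
    [0,0,-0.01,0,0,0,-1],
    [0,0,-0.02,0,0,0,-1],
    [0,0,-0.035,0,0,0,-1],
    [0,0,-0.035,0,0,0,-1],
    [0,0,-0.02,0,0,0,-1],
    [0.015,0,-0.01,0,0,0,-1],
    [0.035,0,0,0,0,0,-1],
    [0.035,0,0,0,0,0,-1],
    [0.01,0,0,0,0,0,-1]
  ]
}}

```text
t: 13.1
tcp_pos: [0.6276, -0.0109, 0.191]
tool_rot: [0.655, 0.756, -0.0, -0.002]
force: [0.7, -0.2, 0.1]
finger_gap: 0.27
gripper_force: 24.6
```

```bash
python3 look.py w5 .5413 .2758 .2 8 .015
```

```text
t 13.15 p [ 0.6279 -0.0109  0.191 ] yang 8.2 tilt [-0.19  0.12] gap 0.272 F [ 0.4  1.6 -0.6] shift [ 0.2961 -0.0448 -0.0081] wz 0.2
z_t -0.060 n 984  y -0.0148..0.0147  xmax 0.0176 xmean 0.0152
z_t -0.050 n 242  y -0.0147..0.0148  xmax 0.0127 xmean 0.0112
z_t -0.040 n 457  y -0.0148..0.0148  xmax 0.0125 xmean 0.0055
z_t -0.030 n 959  y -0.0145..0.0145  xmax 0.0113 xmean 0.0024
z_t -0.020 n 484  y -0.0147..0.0147  xmax 0.0112 xmean 0.0054
z_t -0.010 n 2647  y -0.0130..0.0131  xmax 0.0108 xmean 0.0022
z_t 0.000 n 605  y -0.0145..0.0144  xmax 0.0110 xmean 0.0085
z_t 0.010 n 645  y -0.0112..0.0117  xmax 0.0118 xmean 0.0086
z_t 0.020 n 349  y -0.0109..0.0118  xmax 0.0119 xmean 0.0094
z_t 0.030 n 295  y -0.0110..0.0120  xmax 0.0119 xmean 0.0094
z_t 0.040 n 247  y -0.0104..0.0124  xmax 0.0119 xmean 0.0094
z_t 0.050 n 130  y -0.0094..0.0125  xmax 0.0119 xmean 0.0095
```

{"fn": "drive_tool", "kwargs": {
  "plan": [
    [0.02,0,-0.025,0,0,0,-1],
    [0.035,-0.005,-0.01,0,0,0,-1],
    [0.04,-0.006,0,0,0,0,-1],
    [0.04,-0.006,0,0,0,0,-1],
    [0.04,-0.006,0,0,0,0,-1],
    [0.04,-0.006,0,0,0,0,-1],
    [0.035,-0.006,0,0,0,0,-1],
    [0.025,-0.006,0,0,0,0,-1],
    [0.015,-0.003,0,0,0,0,-1],
    [0.005,0,0,0,0,0,-1]
  ]
}}

```text
t: 14.15
tcp_pos: [0.5447, 0.2715, 0.2264]
tool_rot: [0.656, 0.755, -0.0, -0.0]
force: [-0.2, 0.1, -0.9]
finger_gap: 0.268
gripper_force: 24.6
```

{"fn": "drive_tool", "kwargs": {
  "plan": [
    [0,0,0.02,0,0,0,-1],
    [0,0,0.03,0,0,0,-1],
    [0,0,0.015,0,0,0,-1],
    [0,0,0,0,0,0,-1],
    [0,0,0,0,0,0,-1]
  ]
}}

```text
t: 14.65
tcp_pos: [0.5462, 0.2697, 0.1618]
tool_rot: [0.657, 0.754, -0.0, 0.0]
force: [-0.2, -0.3, -0.0]
finger_gap: 0.27
gripper_force: 24.6
```

```bash
python3 look.py w6 .5413 .2758 .093 8 .015 | head -1
```

```text
t 14.7 p [0.5466 0.27   0.1626] yang 7.92 tilt [0.1  0.01] gap 0.27 F [ 0.1 -0.5 -0.4] shift [ 0.0065 -0.0046  0.0696] wz -0.08
```

View pics/w6.png

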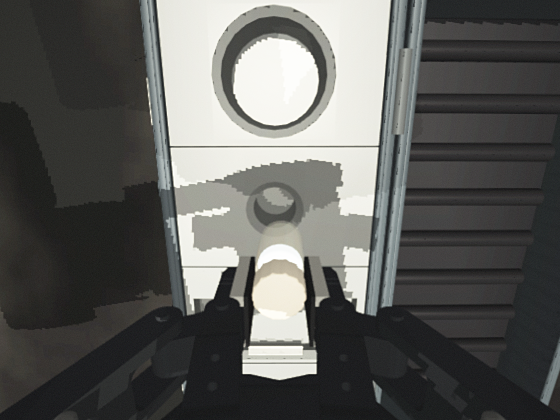

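Wrist view: vial hole mouth around (274,209), bottle hole around (274,72). I'll verify both by ray cast.

```bash
python3 -c "
from h import *
d=snap('wrist')
P=onz(d,[(247,209),(302,209),(274,182),(212,72),(336,72),(274,5),(274,138)],.071)
print(P.round(4),(P[0]+P[1])/2,(P[3]+P[4])/2,(P[5]+P[6])/2); go(.5413,.2758,.093,8)"
```

```text
[[0.5237 0.2741 0.071 ]
 [0.5615 0.2794 0.071 ]
 [0.5397 0.2957 0.071 ]
 [0.4926 0.3591 0.071 ]
 [0.5681 0.3697 0.071 ]
 [0.5254 0.4006 0.071 ]
 [0.5357 0.3247 0.071 ]] [0.54259139 0.2767813  0.071     ] [0.53035004 0.36439538 0.071     ] [0.5305823  0.36267203 0.071     ]
t 14.75 p [0.5467 0.2703 0.1629] yang 7.94 tilt [0.14 0.03] gap 0.268 F [0.5 0.7 0.2] shift [ 0.0062 -0.0047  0.0699] wz -0.06
```

{"fn": "drive_tool", "kwargs": {
  "plan": [
    [0.0063,-0.004,0,0,0,0,-1],
    [0,0,0.01,0,0,0,-1],
    [0,0,0.02,0,0,0,-1],
    [0,0,0.015,0,0,0,-1],
    [0,0,0.01,0,0,0,-1],
    [0,0,0.006,0,0,0,-1],
    [0,0,0.004,0,0,0,-1],
    [0,0,0.002,0,0,0,-1],
    [0,0,0,0,0,0,-1]
  ]
}}

```text
t: 15.65
tcp_pos: [0.5407, 0.2764, 0.095]
tool_rot: [0.656, 0.755, 0.0, 0.0]
force: [-0.7, 0.3, -0.5]
finger_gap: 0.267
gripper_force: 24.6
```

{"fn": "drive_tool", "kwargs": {
  "plan": [
    [0,0.001,0.001,0,0,0,-1],
    [0,0,0.001,0,0,0,-1],
    [0,0,0.001,0,0,0,-1],
    [0,0,0,0,0,0,-1],
    [0,0,0,0,0,0,-1]
  ]
}}

```text
t: 16.15
tcp_pos: [0.5419, 0.2766, 0.0925]
tool_rot: [0.656, 0.755, 0.001, 0.0]
force: [0.0, -0.1, 4.8]
finger_gap: 0.27
gripper_force: 24.8
```

Contact with the floor at the expected height. Release and rise.

{"fn": "drive_tool", "kwargs": {
  "plan": [
    [0,0,-0.0005,0,0,0,-1],
    [0,0,0,0,0,0,-0.3],
    [0,0,0,0,0,0,0.1],
    [0,0,0,0,0,0,0.1],
    [0,0,0,0,0,0,0.1],
    [0,0,-0.015,0,0,0,0.1],
    [0,0,-0.03,0,0,0,0.1],
    [0,0,-0.04,0,0,0,1],
    [-0.03,0,-0.03,0,0,0,1],
    [-0.04,0.005,0,0,0,0,1]
  ]
}}

```text
t: 17.15
tcp_pos: [0.5587, 0.2094, 0.2135]
tool_rot: [0.655, 0.756, 0.005, 0.003]
force: [0.5, -0.3, -0.1]
finger_gap: 0.996
gripper_force: 0.0
```

```bash
python3 near.py wrist .542 .276 .025 .085 .12; python3 -c "
from h import *
go(.638,-.312,.22,8)"
```

```text
wrist 833
[0.5433 0.2765 0.0993] circ ((0.5432199835777283, 0.2763167917728424), 0.011665682308375835) z99 0.1008
t 17.2 p [0.5599 0.2023 0.2115] yang 7.95 tilt [ 0.51 -0.19] gap 0.998 F [ 0.1 -2.7  0.1] shift [-0.5202  0.0063 -0.0061] wz -0.05
```

{"fn": "drive_tool", "kwargs": {
  "plan": [
    [-0.03,0,0,0,0,0,1],
    [-0.04,0,0,0,0,0,1],
    [-0.045,0,0,0,0,0,1],
    [-0.045,0,0,0,0,0,1],
    [-0.045,0,0,0,0,0,1],
    [-0.045,0,0,0,0,0,1],
    [-0.045,0,0,0,0,0,1],
    [-0.045,0,0,0,0,0,1],
    [-0.045,0,0,0,0,0,1],
    [-0.04,0,0,0,0,0,1]
  ]
}}

```text
t: 18.2
tcp_pos: [0.6153, -0.2154, 0.2082]
tool_rot: [0.657, 0.754, 0.0, 0.0]
force: [1.3, -0.7, -1.2]
finger_gap: 0.999
gripper_force: 0.0
```

{"fn": "drive_tool", "kwargs": {
  "plan": [
    [-0.03,0,0,0,0,0,1],
    [-0.015,0,0,0,0,0,1],
    [0,0,0,0,0,0,1],
    [0,0,0,0,0,0,1]
  ]
}}

```text
t: 18.6
tcp_pos: [0.621, -0.2562, 0.2073]
tool_rot: [0.656, 0.755, 0.0, -0.001]
force: [0.5, 0.7, 0.1]
finger_gap: 1.004
gripper_force: 0.0
```

```bash
python3 near.py wrist .638 -.312 .035 .112 .13;python3 near.py wrist .638 -.312 .04 .05 .104; python3 -c "
from h import *
go(.638,-.312,.082,8)"
```

```text
wrist 2967
[ 0.6387 -0.3087  0.1211] circ ((0.6394931077957153, -0.3112908899784088), 0.0237627811729908) z99 0.1232
wrist 2348
[ 0.636  -0.2915  0.0845] circ ((0.6400414705276489, -0.31126663088798523), 0.030534496530890465) z99 0.1031
t 18.7 p [ 0.6212 -0.2554  0.2074] yang 8.09 tilt [-0.06  0.07] gap 0.997 F [ 0.1  0.7 -0.1] shift [-0.0586  0.0088  0.1253] wz 0.09
```

{"fn": "drive_tool", "kwargs": {
  "plan": [
    [-0.02,0.005,0,0,0,0,1],
    [-0.025,0.005,0,0,0,0,1],
    [-0.0125,0,0,0,0,0,1],
    [0,0,0.01,0,0,0,1],
    [0,0,0.03,0,0,0,1],
    [0,0,0.03,0,0,0,1],
    [0,0,0.03,0,0,0,1],
    [0,0,0.015,0,0,0,1],
    [0,0,0.008,0,0,0,1],
    [0,0,0,0,0,0,1]
  ]
}}

```text
t: 19.7
tcp_pos: [0.6389, -0.3122, 0.0834]
tool_rot: [0.656, 0.755, -0.0, -0.001]
force: [0.6, -0.5, 0.4]
finger_gap: 0.999
gripper_force: 0.0
```

```bash
python3 -c "
from h import *
go(.6395,-.312,.08,8)"
```

```text
t 19.7 p [ 0.6389 -0.3122  0.0834] yang 8.02 tilt [-0.1   0.08] gap 0.999 F [ 0.6 -0.5  0.4] shift [0.0001 0.0006 0.0034] wz 0.02
```

{"fn": "drive_tool", "kwargs": {
  "plan": [
    [0,0,0.003,0,0,0,1],
    [0,0,0,0,0,0,0.6],
    [0,0,0,0,0,0,0],
    [0,0,0,0,0,0,-1],
    [0,0,0,0,0,0,-1],
    [0,0,0,0,0,0,-1],
    [0,0,0,0,0,0,-1]
  ],
  "newtons": 50
}}

```text
t: 20.4
tcp_pos: [0.6404, -0.314, 0.0832]
tool_rot: [0.656, 0.755, 0.0, 0.002]
force: [0.7, -1.0, 5.8]
finger_gap: 0.682
gripper_force: 54.8
```

{"fn": "drive_tool", "kwargs": {
  "plan": [
    [0,0,-0.005,0,0,0,-1],
    [0,0,-0.01,0,0,0,-1],
    [0,0,-0.02,0,0,0,-1],
    [0,0,-0.03,0,0,0,-1],
    [0,0,-0.03,0,0,0,-1],
    [0,0,-0.03,0,0,0,-1],
    [0,0,-0.02,0,0,0,-1],
    [0,0,-0.01,0,0,0,-1],
    [0,0,0,0,0,0,-1]
  ]
}}

```text
t: 21.3
tcp_pos: [0.6398, -0.3134, 0.2379]
tool_rot: [0.656, 0.755, 0.0, 0.001]
force: [-0.2, 0.7, -1.9]
finger_gap: 0.689
gripper_force: 54.5
```

```bash
python3 look.py w7 .530 .3625 .24 8 .033
```

```text
t 21.35 p [ 0.6391 -0.3129  0.2361] yang 7.99 tilt [-0.03  0.02] gap 0.685 F [-0.7 -0.3 -3.4] shift [ 0.684  -0.0142 -0.0036] wz -0.01
z_t -0.060 n 1678  y -0.0320..0.0318  xmax 0.0174 xmean 0.0154
z_t -0.050 n 758  y -0.0326..0.0328  xmax 0.0172 xmean 0.0117
z_t -0.040 n 12793  y -0.0223..0.0215  xmax 0.0248 xmean 0.0081
z_t -0.030 n 2836  y -0.0321..0.0321  xmax 0.0255 xmean 0.0130
z_t -0.020 n 4124  y -0.0304..0.0304  xmax 0.0287 xmean 0.0165
z_t -0.010 n 2645  y -0.0310..0.0312  xmax 0.0319 xmean 0.0212
z_t 0.000 n 894  y -0.0318..0.0318  xmax 0.0322 xmean 0.0263
z_t 0.010 n 646  y -0.0243..0.0251  xmax 0.0322 xmean 0.0283
z_t 0.020 n 538  y -0.0239..0.0254  xmax 0.0321 xmean 0.0283
z_t 0.030 n 452  y -0.0235..0.0259  xmax 0.0321 xmean 0.0282
z_t 0.040 n 393  y -0.0237..0.0258  xmax 0.0321 xmean 0.0282
z_t 0.050 n 326  y -0.0232..0.0260  xmax 0.0319 xmean 0.0282
z_t 0.060 n 285  y -0.0230..0.0260  xmax 0.0319 xmean 0.0281
z_t 0.070 n 222  y -0.0227..0.0262  xmax 0.0319 xmean 0.0281
```

{"fn": "drive_tool", "kwargs": {
  "plan": [
    [0.015,0,0,0,0,0,-1],
    [0.03,0,0,0,0,0,-1],
    [0.04,-0.001,-0.005,0,0,0,-1],
    [0.04,-0.001,0,0,0,0,-1],
    [0.04,-0.001,0,0,0,0,-1],
    [0.04,-0.001,0,0,0,0,-1],
    [0.04,-0.001,0,0,0,0,-1],
    [0.04,-0.001,0,0,0,0,-1],
    [0.04,-0.001,0,0,0,0,-1],
    [0.04,-0.001,0,0,0,0,-1]
  ]
}}

```text
t: 22.35
tcp_pos: [0.5784, 0.0498, 0.2397]
tool_rot: [0.656, 0.755, -0.001, -0.002]
force: [0.6, -0.3, -3.8]
finger_gap: 0.682
gripper_force: 54.4
```

{"fn": "drive_tool", "kwargs": {
  "plan": [
    [0.04,-0.001,0,0,0,0,-1],
    [0.04,-0.001,0,0,0,0,-1],
    [0.04,-0.001,0,0,0,0,-1],
    [0.04,-0.001,0,0,0,0,-1],
    [0.04,-0.001,0,0,0,0,-1],
    [0.035,-0.001,0,0,0,0,-1],
    [0.025,-0.001,0,0,0,0,-1],
    [0.015,0,0,0,0,0,-1],
    [0,0,0,0,0,0,-1],
    [0,0,0,0,0,0,-1]
  ]
}}

```text
t: 23.35
tcp_pos: [0.5349, 0.3179, 0.2405]
tool_rot: [0.656, 0.755, -0.001, -0.0]
force: [0.6, -0.5, -3.9]
finger_gap: 0.686
gripper_force: 54.4
```

```bash
python3 -c "
from h import *
go(.5292,.3608,.105,8)"
```

```text
t 23.35 p [0.5349 0.3179 0.2405] yang 8.02 tilt [-0.09 -0.09] gap 0.686 F [ 0.6 -0.5 -3.9] shift [0.0434 0.0005 0.1354] wz 0.02
```

{"fn": "drive_tool", "kwargs": {
  "plan": [
    [0.02,0.0005,0,0,0,0,-1],
    [0.018,0,0,0,0,0,-1],
    [0.0054,0,0.01,0,0,0,-1],
    [0,0,0.02,0,0,0,-1],
    [0,0,0.025,0,0,0,-1],
    [0,0,0.02,0,0,0,-1],
    [0,0,0.01,0,0,0,-1],
    [0,0,0,0,0,0,-1],
    [0,0,0,0,0,0,-1]
  ]
}}

```text
t: 24.25
tcp_pos: [0.5306, 0.3615, 0.1566]
tool_rot: [0.656, 0.755, 0.0, 0.0]
force: [-0.2, 0.6, -2.8]
finger_gap: 0.686
gripper_force: 54.4
```

```bash
python3 -c "
from h import *
go(.5292,.3608,.105,8)"
```

```text
t 24.25 p [0.5306 0.3615 0.1566] yang 7.97 tilt [0.04 0.01] gap 0.686 F [-0.2  0.6 -2.8] shift [-0.0005 -0.0015  0.0516] wz -0.03
```

{"fn": "drive_tool", "kwargs": {
  "plan": [
    [-0.0005,-0.0012,0.01,0,0,0,-1],
    [0,0,0.015,0,0,0,-1],
    [0,0,0.012,0,0,0,-1],
    [0,0,0.008,0,0,0,-1],
    [0,0,0.005,0,0,0,-1],
    [0,0,0.003,0,0,0,-1],
    [0,0,0.002,0,0,0,-1],
    [0,0,0,0,0,0,-1],
    [0,0,0,0,0,0,-1]
  ]
}}

```text
t: 25.15
tcp_pos: [0.5292, 0.3611, 0.1017]
tool_rot: [0.656, 0.755, 0.0, 0.0]
force: [0.2, -0.1, -3.5]
finger_gap: 0.681
gripper_force: 54.4
```

{"fn": "drive_tool", "kwargs": {
  "plan": [
    [0,0,0.001,0,0,0,-1],
    [0,0,0.001,0,0,0,-1],
    [0,0,0.001,0,0,0,-1],
    [0,0,0,0,0,0,-1],
    [0,0,0,0,0,0,-1]
  ]
}}

```text
t: 25.65
tcp_pos: [0.5291, 0.3611, 0.0992]
tool_rot: [0.656, 0.755, 0.0, 0.0]
force: [-1.8, -0.3, 3.9]
finger_gap: 0.685
gripper_force: 55.1
```

Floor reached (the force went from -3.5 to +3.9 N). Release.

{"fn": "drive_tool", "kwargs": {
  "plan": [
    [0,0,0,0,0,0,0.6],
    [0,0,0,0,0,0,1],
    [0,0,0,0,0,0,1],
    [0,0,0,0,0,0,1],
    [0,0,-0.015,0,0,0,1],
    [0,0,-0.03,0,0,0,1],
    [0,0,-0.04,0,0,0,1],
    [0,0,-0.03,0,0,0,1],
    [-0.03,0,0,0,0,0,1],
    [-0.04,0,0,0,0,0,1]
  ]
}}

```text
t: 26.65
tcp_pos: [0.5395, 0.2929, 0.2163]
tool_rot: [0.655, 0.756, 0.003, 0.001]
force: [0.2, -0.3, 0.3]
finger_gap: 1.001
gripper_force: 0.0
```

```bash
python3 near.py wrist .53 .3625 .04 .12 .16; python3 -c "
from h import *
go(.4716,-.277,.15,-19.5)"
```

```text
wrist 4767
[0.5282 0.3635 0.1377] circ ((0.5284340381622314, 0.362915575504303), 0.023645317181944847) z99 0.1394
t 26.7 p [0.5398 0.2857 0.2152] yang 7.95 tilt [ 0.13 -0.25] gap 1.002 F [-1.  -3.6 -0. ] shift [-0.5475 -0.1455  0.0676] wz 27.45
```

{"fn": "drive_tool", "kwargs": {
  "plan": [
    [-0.035,-0.005,0,0,0,0,1],
    [-0.045,-0.012,0,0,0,0,1],
    [-0.045,-0.013,0,0,0,0,1],
    [-0.045,-0.013,0,0,0,0,1],
    [-0.045,-0.013,0,0,0,0,1],
    [-0.045,-0.013,0,0,0,0,1],
    [-0.045,-0.013,0,0,0,0,1],
    [-0.045,-0.013,0,0,0,0,1],
    [-0.045,-0.013,0,0,0,0,1],
    [-0.045,-0.013,0,0,0,0,1]
  ]
}}

```text
t: 27.7
tcp_pos: [0.4798, -0.1629, 0.2144]
tool_rot: [0.656, 0.755, 0.0, 0.001]
force: [0.7, 0.1, -0.3]
finger_gap: 1.0
gripper_force: 0.0
```

{"fn": "drive_tool", "kwargs": {
  "plan": [
    [-0.04,-0.01,0.01,0,0,0,1],
    [-0.025,-0.005,0.02,0,0,0,1],
    [0,0,0.02,0,0,7,1],
    [0,0,0.01,0,0,7,1],
    [0,0,0,0,0,7,1],
    [0,0,0,0,0,6.5,1],
    [0,0,0,0,0,0,1],
    [0,0,0,0,0,0,1]
  ]
}}

```text
t: 28.5
tcp_pos: [0.4745, -0.2276, 0.154]
tool_rot: [0.816, 0.578, 0.0, 0.001]
force: [0.7, -0.7, 0.2]
finger_gap: 1.0
gripper_force: 0.0
```

```bash
cat > tim.py <<'E'
from h import *
s=snap('wrist'); cv2.imwrite('pics/wt.png',s['image'][...,::-1]); np.save('pics/wt.npy',s,allow_pickle=True)
C=cloud(s); m=(np.hypot(C[...,0]-.4716,C[...,1]+.277)<.06)&(C[...,2]>.010)&(C[...,2]<.022)
p=C[m][:,:2].astype(np.float32); R=cv2.minAreaRect(p); print(len(p),R)
go(R[0][0],R[0][1],.03,-19.5)
E
python3 tim.py
```

```text
5082 ((0.4727977514266968, -0.27628272771835327), (0.06569677591323853, 0.06564599275588989), 69.69609832763672)
t 28.55 p [ 0.4744 -0.2275  0.1539] yang -19.39 tilt [ 0.05 -0.04] gap 0.999 F [ 0.2  0.3 -0.4] shift [-0.0465  0.0145  0.1239] wz 0.11
```

View pics/wt.png

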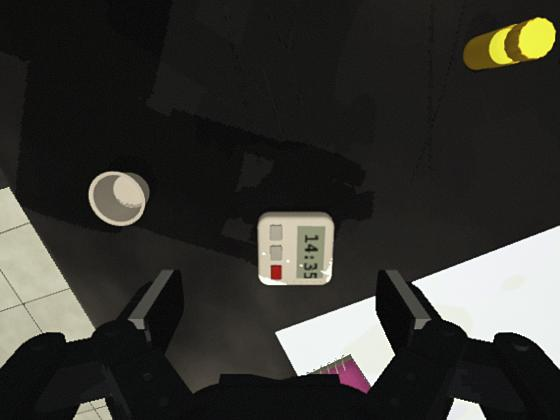

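The timer (295,248) is square to the fingers, and the cup (118,197) is well clear. Centre (0.4727,-0.2765).

{"fn": "drive_tool", "kwargs": {
  "plan": [
    [-0.02,0.007,0,0,0,0.6,1],
    [-0.02,0.0075,0,0,0,0,1],
    [-0.0065,0,0.01,0,0,0,1],
    [0,0,0.03,0,0,0,1],
    [0,0,0.03,0,0,0,1],
    [0,0,0.025,0,0,0,1],
    [0,0,0.015,0,0,0,1],
    [0,0,0.01,0,0,0,1],
    [0,0,0,0,0,0,1],
    [0,0,0,0,0,0,1]
  ]
}}

```text
t: 29.55
tcp_pos: [0.4721, -0.2759, 0.0335]
tool_rot: [0.82, 0.573, 0.0, 0.0]
force: [0.8, 0.3, 0.8]
finger_gap: 1.001
gripper_force: 0.0
```

```bash
python3 tim.py
```

```text
15859 ((0.4726296067237854, -0.2764008343219757), (0.06613880395889282, 0.0655754953622818), 70.55340576171875)
t 29.6 p [ 0.4724 -0.2762  0.0339] yang -20.09 tilt [ 0.05 -0.05] gap 0.999 F [ 0.6 -0.1  0.3] shift [-0.0001  0.0003  0.0039] wz -0.59
```

```bash
python3 -c "
from h import *
s=np.load('pics/wt.npy',allow_pickle=True).item()
C=cloud(s); T=s['T']@np.linalg.inv(np.array(s['mount'])); P=(C-T[:3,3])@T[:3,:3]
m=(np.abs(P[...,0])<.015)&(np.abs(P[...,1])>.038)&(np.abs(P[...,1])<.06)
h,e=np.histogram(P[m][:,2],bins=np.arange(-.04,.04,.002)); print([(round(a,3),int(b)) for a,b in zip(e,h)])
"
```

```text
[(np.float64(-0.04), 130), (np.float64(-0.038), 635), (np.float64(-0.036), 355), (np.float64(-0.034), 333), (np.float64(-0.032), 390), (np.float64(-0.03), 417), (np.float64(-0.028), 441), (np.float64(-0.026), 403), (np.float64(-0.024), 403), (np.float64(-0.022), 366), (np.float64(-0.02), 370), (np.float64(-0.018), 353), (np.float64(-0.016), 325), (np.float64(-0.014), 324), (np.float64(-0.012), 284), (np.float64(-0.01), 274), (np.float64(-0.008), 243), (np.float64(-0.006), 213), (np.float64(-0.004), 180), (np.float64(-0.002), 120), (np.float64(0.0), 22), (np.float64(0.002), 0), (np.float64(0.004), 0), (np.float64(0.006), 0), (np.float64(0.008), 0), (np.float64(0.01), 0), (np.float64(0.012), 0), (np.float64(0.014), 0), (np.float64(0.016), 0), (np.float64(0.018), 0), (np.float64(0.02), 0), (np.float64(0.022), 0), (np.float64(0.024), 0), (np.float64(0.026), 0), (np.float64(0.028), 0), (np.float64(0.03), 74), (np.float64(0.032), 3547), (np.float64(0.034), 320), (np.float64(0.036), 0)]
```

Fully open, the tips stand only 1 mm ahead of the TCP, so I descend to about 0.011; closing swings them lower.

{"fn": "drive_tool", "kwargs": {
  "plan": [
    [0,0,0.01,0,0,0,1],
    [0,0,0.008,0,0,0,1],
    [0,0,0.0045,0,0,0,1],
    [0,0,0,0,0,0,1],
    [0,0,0,0,0,0,0.7],
    [0,0,0,0,0,0,0],
    [0,0,0,0,0,0,-1],
    [0,0,0,0,0,0,-1],
    [0,0,0,0,0,0,-1],
    [0,0,0,0,0,0,-1]
  ],
  "newtons": 40
}}

```text
t: 30.6
tcp_pos: [0.4722, -0.2762, 0.0114]
tool_rot: [0.82, 0.573, 0.0, 0.0]
force: [-1.3, 1.1, 6.0]
finger_gap: 0.741
gripper_force: 44.2
```

{"fn": "drive_tool", "kwargs": {
  "plan": [
    [0,0,-0.005,0,0,0,-1],
    [0,0,-0.01,0,0,0,-1],
    [0,0,-0.02,0,0,0,-1],
    [0,0,-0.03,0,0,0,-1],
    [0,0,-0.04,0,0,0,-1],
    [0,0,-0.04,0,0,0,-1],
    [0,0,-0.03,0,0,0,-1],
    [0,0,-0.02,0,0,0,-1],
    [0,0,0,0,0,0,-1],
    [0,0,0,0,0,0,-1]
  ]
}}

```text
t: 31.6
tcp_pos: [0.4717, -0.2758, 0.2058]
tool_rot: [0.82, 0.573, -0.0, 0.0]
force: [0.1, -0.8, -1.4]
finger_gap: 0.741
gripper_force: 43.9
```

```bash
python3 look.py w9 .5534 .1897 .2 8 .034
```

```text
t 31.65 p [ 0.4713 -0.2754  0.2049] yang -20.11 tilt [-0.09  0.08] gap 0.743 F [-0.2  0.1 -1.5] shift [ 0.465  -0.0828  0.0054] wz -28.11
z_t -0.060 n 1469  y -0.0328..0.0329  xmax 0.0175 xmean 0.0153
z_t -0.050 n 622  y -0.0338..0.0338  xmax 0.0127 xmean 0.0118
z_t -0.040 n 268  y -0.0338..0.0339  xmax 0.0123 xmean 0.0076
z_t -0.030 n 1225  y -0.0336..0.0337  xmax 0.0113 xmean 0.0033
z_t -0.020 n 815  y -0.0335..0.0335  xmax 0.0110 xmean 0.0020
z_t -0.010 n 20674  y -0.0309..0.0312  xmax 0.0323 xmean 0.0038
z_t 0.000 n 847  y -0.0284..0.0285  xmax 0.0330 xmean 0.0323
```

View pics/w9.png

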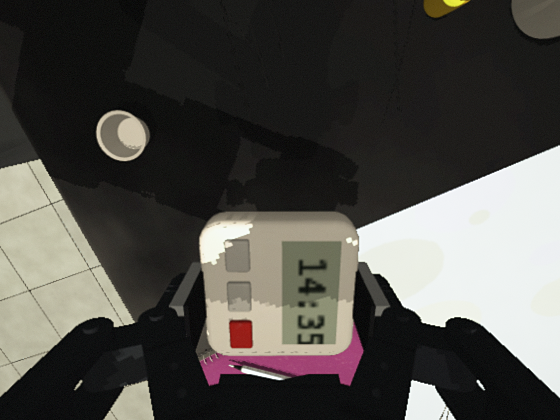

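The timer is held level and centred, display up. Carry it to the case, turning -28° on the way.

{"fn": "drive_tool", "kwargs": {
  "plan": [
    [0.02,-0.004,0,0,0,0,-1],
    [0.04,-0.007,0,0,0,0,-1],
    [0.045,-0.008,0,0,0,0,-1],
    [0.045,-0.008,0,0,0,0,-1],
    [0.045,-0.008,0,0,0,0,-1],
    [0.045,-0.008,0,0,0,0,-1],
    [0.045,-0.008,0,0,0,0,-1],
    [0.045,-0.008,0,0,0,0,-1],
    [0.045,-0.008,0,0,0,0,-1],
    [0.04,-0.007,0,0,0,0,-1]
  ]
}}

```text
t: 32.65
tcp_pos: [0.544, 0.1413, 0.2036]
tool_rot: [0.82, 0.573, -0.002, -0.001]
force: [0.8, -0.3, -1.3]
finger_gap: 0.743
gripper_force: 43.8
```

{"fn": "drive_tool", "kwargs": {
  "plan": [
    [0.03,-0.005,0,0,0,0,-1],
    [0.015,-0.003,0,0,0,0,-1],
    [0,0,0,0,0,-6,-1],
    [0,0,0,0,0,-8,-1],
    [0,0,0,0,0,-8,-1],
    [0,0,0,0,0,-6.1,-1],
    [0,0,0,0,0,0,-1],
    [0,0,0,0,0,0,-1]
  ]
}}

```text
t: 33.45
tcp_pos: [0.5527, 0.1834, 0.2048]
tool_rot: [0.657, 0.754, -0.001, -0.001]
force: [-1.1, -0.7, -1.5]
finger_gap: 0.741
gripper_force: 43.8
```

```bash
python3 -c "
from h import *
go(.5534,.1897,.1,7.97)"
```

```text
t 33.45 p [0.5527 0.1834 0.2048] yang 7.81 tilt [-0.12 -0.03] gap 0.741 F [-1.1 -0.7 -1.5] shift [0.0062 0.0018 0.1048] wz -0.16
```

{"fn": "drive_tool", "kwargs": {
  "plan": [
    [0.006,0.0015,0.01,0,0,0,-1],
    [0,0,0.025,0,0,0,-1],
    [0,0,0.03,0,0,0,-1],
    [0,0,0.02,0,0,0,-1],
    [0,0,0.01,0,0,0,-1],
    [0,0,0.005,0,0,0,-1],
    [0,0,0,0,0,0,-1],
    [0,0,0,0,0,0,-1]
  ]
}}

```text
t: 34.25
tcp_pos: [0.5546, 0.1904, 0.1066]
tool_rot: [0.656, 0.755, 0.001, 0.001]
force: [0.2, -0.5, -2.0]
finger_gap: 0.741
gripper_force: 43.8
```

```bash
python3 -c "
from h import *
go(.5534,.1897,.075,7.97)"
```

```text
t 34.25 p [0.5546 0.1904 0.1066] yang 7.98 tilt [0.1  0.02] gap 0.741 F [ 0.2 -0.5 -2. ] shift [-0.0006 -0.0013  0.0316] wz 0.01
```

{"fn": "drive_tool", "kwargs": {
  "plan": [
    [-0.0006,-0.001,0.01,0,0,0,-1],
    [0,0,0.01,0,0,0,-1],
    [0,0,0.005,0,0,0,-1],
    [0,0,0.003,0,0,0,-1],
    [0,0,0,0,0,0,-1],
    [0,0,0,0,0,0,-1]
  ]
}}

```text
t: 34.85
tcp_pos: [0.553, 0.1895, 0.0778]
tool_rot: [0.656, 0.755, 0.0, 0.0]
force: [-0.5, 0.2, -0.5]
finger_gap: 0.741
gripper_force: 43.8
```

{"fn": "drive_tool", "kwargs": {
  "plan": [
    [0,0,0.001,0,0,0,-1],
    [0,0,0.001,0,0,0,-1],
    [0,0,0.001,0,0,0,-1],
    [0,0,0.001,0,0,0,-1],
    [0,0,0,0,0,0,-1],
    [0,0,0,0,0,0,-1]
  ]
}}

```text
t: 35.45
tcp_pos: [0.5536, 0.1899, 0.0746]
tool_rot: [0.656, 0.755, 0.001, 0.0]
force: [-1.3, 2.3, 6.0]
finger_gap: 0.741
gripper_force: 44.5
```

{"fn": "drive_tool", "kwargs": {
  "plan": [
    [0,0,0.001,0,0,0,-1],
    [0,0,0.001,0,0,0,-1],
    [0,0,0.001,0,0,0,-1],
    [0,0,0.001,0,0,0,-1],
    [0,0,0,0,0,0,-1],
    [0,0,0,0,0,0,-1]
  ]
}}

```text
t: 36.05
tcp_pos: [0.5534, 0.1896, 0.0697]
tool_rot: [0.656, 0.755, 0.0, 0.0]
force: [1.6, 1.9, 1.5]
finger_gap: 0.741
gripper_force: 45.0
```

{"fn": "drive_tool", "kwargs": {
  "plan": [
    [0,0,0.001,0,0,0,-1],
    [0,0,0,0,0,0,-1],
    [0,0,0,0,0,0,-1]
  ]
}}

```text
t: 36.35
tcp_pos: [0.5534, 0.1896, 0.0694]
tool_rot: [0.656, 0.755, 0.0, 0.0]
force: [0.5, 1.9, 4.9]
finger_gap: 0.741
gripper_force: 45.3
```

{"fn": "drive_tool", "kwargs": {
  "plan": [
    [0,0,0,0,0,0,0.6],
    [0,0,0,0,0,0,0.9],
    [0,0,0,0,0,0,0.9],
    [0,0,-0.01,0,0,0,0.9],
    [0,0,-0.03,0,0,0,0.9],
    [0,0,-0.04,0,0,0,0],
    [0,0,0,0,0,0,-1],
    [0,0,0,0,0,0,-1],
    [0,0,0,0,0,0,-1],
    [0,0,0,0,0,0,-1]
  ]
}}

```text
t: 37.35
tcp_pos: [0.5519, 0.1893, 0.1476]
tool_rot: [0.656, 0.755, -0.001, -0.001]
force: [0.6, 1.0, 0.5]
finger_gap: 0.092
gripper_force: 0.0
```

```bash
cat > tz.py <<'E'
from h import *
for n in ('wrist','scene'):
    C=cloud(snap(n)); R=np.array([[.9903,.1387],[-.1387,.9903]]); q=(C[...,:2]-[.5534,.1897])@R.T
    def med(m): 
        m=m&(C[...,2]>.03)&(C[...,2]<.1); p=C[m]
        if m.sum()<50: return m.sum()
        A=np.c_[q[m],np.ones(len(p))]; c=np.linalg.lstsq(A,p[:,2],rcond=None)[0]; return m.sum(),np.median(p[:,2]).round(4),'slopes',c[:2].round(3)
    print(n,'timer',med((abs(q)<.028).all(-1)),'insert corners',med((abs(q[...,0])>.045)&(abs(q[...,0])<.064)&(abs(q[...,1])>.022)&(abs(q[...,1])<.04)))
go(.5534,.1897,.1,7.97)
E
python3 tz.py
```

```text
wrist timer (np.int64(6626), np.float64(0.0755), 'slopes', array([-0.01,  0.01])) insert corners (np.int64(2982), np.float64(0.0713), 'slopes', array([-0.001, -0.001]))
scene timer (np.int64(339), np.float64(0.0745), 'slopes', array([-0.008,  0.015])) insert corners (np.int64(148), np.float64(0.0703), 'slopes', array([ 0.003, -0.003]))
t 37.45 p [0.5522 0.1894 0.1476] yang 7.99 tilt [-0.14 -0.02] gap 0.002 F [ 0.9 -0.8 -0. ] shift [0.0001 0.0014 0.0476] wz 0.02
```

The timer is about home. Press at the middle with shut fingers to be sure.

{"fn": "drive_tool", "kwargs": {
  "plan": [
    [0,0.001,0.01,0,0,0,-1],
    [0,0,0.02,0,0,0,-1],
    [0,0,0.015,0,0,0,-1],
    [0,0,0.008,0,0,0,-1],
    [0,0,0.003,0,0,0,-1],
    [0,0,0,0,0,0,-1]
  ]
}}

```text
t: 38.05
tcp_pos: [0.5538, 0.1896, 0.0922]
tool_rot: [0.656, 0.755, -0.0, -0.0]
force: [0.4, -0.2, 1.0]
finger_gap: -0.004
gripper_force: 0.0
```

{"fn": "drive_tool", "kwargs": {
  "plan": [
    [0,0,0.002,0,0,0,-1],
    [0,0,0.001,0,0,0,-1],
    [0,0,0.001,0,0,0,-1],
    [0,0,0,0,0,0,-1],
    [0,0,0,0,0,0,-1]
  ]
}}

```text
t: 38.55
tcp_pos: [0.5542, 0.1897, 0.0892]
tool_rot: [0.656, 0.755, 0.0, 0.0]
force: [0.1, 0.5, 0.5]
finger_gap: -0.0
gripper_force: 0.3
```

{"fn": "drive_tool", "kwargs": {
  "plan": [
    [0,0,0.001,0,0,0,-1],
    [0,0,0.0005,0,0,0,-1],
    [0,0,0,0,0,0,-1],
    [0,0,0,0,0,0,-1]
  ]
}}

```text
t: 38.95
tcp_pos: [0.5544, 0.1898, 0.0886]
tool_rot: [0.656, 0.755, 0.001, 0.0]
force: [-1.6, 0.1, 7.1]
finger_gap: -0.0
gripper_force: 3.7
```

{"fn": "drive_tool", "kwargs": {
  "plan": [
    [0,0,0.001,0,0,0,-1],
    [0,0,0,0,0,0,-1],
    [0,0,0,0,0,0,-1]
  ]
}}

```text
t: 39.25
tcp_pos: [0.5544, 0.1898, 0.0885]
tool_rot: [0.656, 0.755, 0.001, 0.001]
force: [-2.4, -0.9, 13.7]
finger_gap: -0.0
gripper_force: 6.6
```

{"fn": "drive_tool", "kwargs": {
  "plan": [
    [0,0,-0.005,0,0,0,-1],
    [0,0,-0.02,0,0,0,-1],
    [0,0,-0.03,0,0,0,-1],
    [0,0,-0.04,0,0,0,-1],
    [0,0,-0.03,0,0,0,-1],
    [-0.03,-0.01,0,0,0,0,-1],
    [-0.04,-0.015,0,0,0,0,-1],
    [-0.04,-0.015,0,0,0,0,-1],
    [-0.02,0,0,0,0,0,-1],
    [0,0,0,0,0,0,-1]
  ]
}}

```text
t: 40.25
tcp_pos: [0.5326, 0.0529, 0.2114]
tool_rot: [0.658, 0.753, -0.0, 0.0]
force: [-0.4, -0.1, 0.4]
finger_gap: 0.002
gripper_force: 0.0
```

```bash
python3 tz.py; python3 near.py top .5655 .1034 .02 .11 .15; python3 near.py top .542 .276 .02 .09 .12; python3 near.py top .53 .3625 .04 .12 .16; python3 near.py top .354 -.18 .04 .018 .035; python3 near.py top .753 -.198 .05 .085 .105 fin;
```

```text
wrist timer (np.int64(5050), np.float64(0.0749), 'slopes', array([-0.015, -0.004])) insert corners (np.int64(1288), np.float64(0.0711), 'slopes', array([0.   , 0.004]))
scene timer (np.int64(337), np.float64(0.0741), 'slopes', array([-0.024, -0.005])) insert corners (np.int64(110), np.float64(0.0702), 'slopes', array([-0.007, -0.002]))
t 40.35 p [0.5323 0.0553 0.2112] yang 7.91 tilt [-0.02  0.03] gap -0.001 F [0.3 0.5 0.8] shift [0.1301 0.0394 0.1113] wz -0.06
top 0
top 97
[0.5424 0.2741 0.0972] circ ((0.5425609350204468, 0.2749544084072113), 0.01188929844647646) z99 0.1022
top 411
[0.5281 0.3607 0.1354] circ ((0.5286948680877686, 0.3630436658859253), 0.02403988689184189) z99 0.1402
top 113
[ 0.3532 -0.1828  0.0252] circ ((0.35447609424591064, -0.1797327697277069), 0.022555308416485786) z99 0.0315
top 776
[ 0.7529 -0.1979  0.0929] circ ((0.7547888159751892, -0.19894921779632568), 0.036571599543094635) z99 0.0976
```

View pics/fin.png

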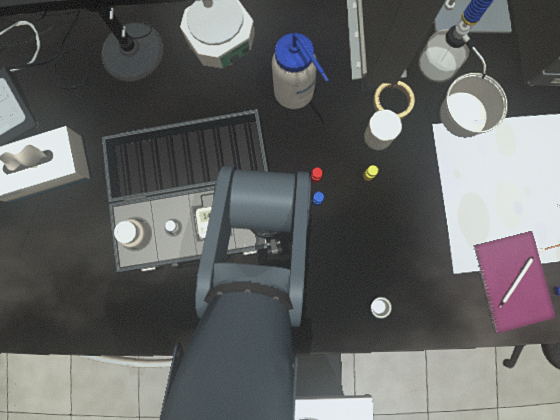

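The picture shows the bottle (126,232), vial (172,227) and timer (210,222) in place, with jar and cup unmoved; the arm hides the dropper. I'll move aside, check it and hand in.

{"fn": "drive_tool", "kwargs": {
  "plan": [
    [-0.03,0,-0.01,0,0,0,-1],
    [-0.04,0,0,0,0,0,-1],
    [-0.04,0,0,0,0,0,-1],
    [-0.04,0,0,0,0,0,-1],
    [-0.03,0,0,0,0,0,-1],
    [-0.01,0,0,0,0,0,-1],
    [0,0,0,0,0,0,-1],
    [0,0,0,0,0,0,-1]
  ]
}}

```text
t: 41.4
tcp_pos: [0.5583, -0.1312, 0.221]
tool_rot: [0.656, 0.755, 0.0, -0.001]
force: [0.1, -0.6, -0.1]
finger_gap: -0.0
gripper_force: 0.0
```

```bash
python3 near.py top .5655 .1034 .02 .11 .15; python3 tz.py; python3 -c "
from h import *
C=cloud(snap('top')); p=C[(np.hypot(C[...,0]-.5655,C[...,1]-.1034)<.02)&(C[...,2]>.11)&(C[...,2]<.15)]
if len(p)>15 and p[:,2].max()>.128: print('ok', manip.sign_off())"
```

```text
top 41
[0.5663 0.1021 0.1263] circ ((0.567020833492279, 0.10298456996679306), 0.007606067229062319) z99 0.1314
wrist timer 0 insert corners 0
scene timer (np.int64(338), np.float64(0.0742), 'slopes', array([-0.024,  0.009])) insert corners (np.int64(154), np.float64(0.0703), 'slopes', array([ 0.003, -0.001]))
t 41.55 p [ 0.5585 -0.1309  0.2213] yang 8.11 tilt [-0.04  0.04] gap 0.0 F [-0.5  0.3 -0. ] shift [0.318  0.0403 0.1215] wz 0.14
the job is handed in; nothing more can be done
ok None
```

The job is handed in at about 42 s of the 122 s allowed: by the cameras all four kit items are down in their own cutouts and the jar and cup have not moved, but hand-in returned no verdict, so I can't confirm the pass.

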